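Seat the loose strainer in the drip-tray drain

ROBOT

A 7-joint arm with a two-finger parallel gripper is mounted at the origin on the work surface. World frame = base frame: x ahead of the robot, y to its left, z up, the work surface at z = 0. Lengths are in m, angles in rad, forces in N, time in s.
With the tool pointing down it reaches from about 0.35 to 0.9 m from the base axis. Payload 7.2 kg.
Tool frame: the origin (TCP) lies on the centre line of the jaws, within the pads' length; the fingertips stand 22 mm ahead of it and the grasp point (between the pads) lies 3 mm ahead of it (env.finger_overhang is the z of the fingertips in the tool frame, in m); z points along the fingers, y is the direction in which the jaws open and shut (so a half turn about z gives the same grasp; the last joint's range is limited). The gripper opens to 85 mm and grips with 20 to 120 N. Pads are 22 mm wide; open, the fingers measure 114 mm over their backs; the gripper's body (76 mm by 85 mm) begins 54 mm behind the grasp point. The pads swing forward as they close: fully open they stand 13 mm farther back than shut.
Start: joints at [1.228, 0.411, -0.013, 1.596, 0.006, 1.134, -0.082], TCP at [0.17, -0.602, 0.253] pointing down, gripper open.
Joint ranges: [-2.95, 2.95], [-0.29, 1.99], [-1.47, 1.44], [0.14, 2.54], [-1.03, 4.17], [0.13, 1.85], [-2.86, 2.86]. Speed limits (rad/s): [2.39, 2.39, 3.01, 3.01, 3.14, 3.14, 3.14].

INTERFACE

Orientations are given as a rotation vector (axis times angle).
In Python, from workcell import env gives the robot as it stands. Calls block until the motion is done:
- env.reach(position, orientation): joint-space move of the TCP to a pose.
- env.move_linear(position, orientation=None, feed=0.15): straight line of the TCP; orientation=None keeps the orientation; feed is the mean speed in m/s.
- env.goto_joints(angles): joint-space move.
- env.gripper_to(opening, newtons=None): finger opening in m; newtons is the grip in N (None keeps the last); returns when the fingers have stopped.
- env.dwell(seconds).
- env.solve_ik(position, orientation): joint angles nearest the present ones, or None.
- env.state(): the state.
- env.grab_frame(name): name is "side" or "top" or "wrist"; returns a dict with "image" (420x560x3 uint8, blue, green, red), "depth" (420x560 float32, m along the optical axis (not along the pixel's ray), 0 where there is no reading), "fx", "fy", "cx", "cy" (pixels), "origin" and "rotation" of the camera in the world. Camera axes: x right, y up, looking along -z (the intrinsics and any distortion apply to the point x, -y, -z); pixel columns grow to the right and rows downward; lengths in m; the calibration is good to about 2 mm. A picture is of the moment at which its call begins.
A pose or a line that the arm cannot do raises env.Unreachable and nothing moves.
- env.close_job(): hands the job in, once; it reports no verdict.
The state is a dict: "t": time; "qpos": joint angles; "joint_velocities": joint speeds; "effort": joint torques, N m; "eef_pos": TCP position; "orientation": TCP orientation; "contact_force": force on the tool from outside, world axes, zero at the start; "moment": the same for the moment, N m; "grip_width": finger opening in m.
Only numpy, scipy, OpenCV 4.12 (cv2) and the standard library are available. Lean on these libraries where they do the work, as an engineer would, in place of code of your own. Each camera call takes 0.05 s, during which the arm holds its last target.

TASK

The round slotted drain strainer is lying loose on the floor of the drip tray, beside the open drain. Push it across with the fingertips until it drops into the drain's recess and sits flat and flush with the tray floor, then take the hand away. Only slide it, never lift it or stand it on edge, and leave everything else where it is.

Things in the scene. Friction and masses are not known exactly. Their poses are not given: they have to be found in the camera images.
- drain (a point): Middle of the drain in the drip tray, level with the tray floor (40 mm above the bench): a round recess 110 mm across, 8 mm deep, with a ledge at its bottom round a dark bore 84 mm across. The tray is a fixed, level, grey box, the drain in its middle: x axis along its short side (350 mm inside), y along its long side (620 mm inside), z up; rim 15 mm above its floor.
- strainer_top (a point): Middle of the top face of the loose strainer, a flat round steel disc with dark slots, 105 mm across, 8 mm thick, z axis square to it, up. It starts flat on the tray floor (this point 8 mm above the floor), 140 to 200 mm left or right of the drain's middle. Seated, this point is level with the tray floor and within 3 mm of the drain's middle.
- strainer: The same disc, about 0.35 kg; origin in the middle of its underside, z axis up. It slides with ordinary friction; its leading edge tips down a little before it drops in.
- jug_mid (a point): Bystander: white open measuring jug, 110 mm across, 140 mm tall, its handle reaching 93 mm from the axis, standing in the tray on the side of the drain away from the strainer; point on its axis half-way up.
- sample_mid (a point): Bystander: amber sample jar with a black cap, 44 mm across, 85 mm tall, standing in the tray on the far side of the drain (away from the robot); point half-way up.
- cap_mid (a point): Bystander: ribbed screw cap, 60 mm across, 22 mm tall, lying in the tray on the robot's side of the drain; point half-way up.
- funnel_mid (a point): Bystander: white funnel standing mouth down on the bench left of the tray, 120 mm across, 115 mm tall; point half-way up.
- lid_mid (a point): Bystander: white wide-neck lid, 94 mm across, 14 mm tall, flat on the bench left of the tray (not in the tray, no slots); point half-way up.
- bottle_mid (a point): Bystander: white bottle with a black cap, 80 mm across, 190 mm tall, on the bench right of the tray; point half-way up.
- wrench: Bystander: steel wrench, 200 mm long, lying on the bench right of the tray; origin in the middle of its underside.
Mind the look-alikes: they are no part of the job. What is meant by the strainer is not brown, and is the larger of those in its own colour.

How it is judged:
By the outcome, as a careful person would: the job done as asked, in the order asked, and still so for the second after the job is handed in, with the robot touching nothing.
It also fails if it takes over 42 s, if anything falls off the work surface, if the arm or the gripper's body presses on something with over 40 N, if the wrist force passes 120 N, or if a joint passes its speed limit or range.

## Working session

There is one attempt and no reset: what is moved stays moved. The work goes in short steps, each a Python script; the robot and the scene stay as the last script left them, time stands still between calls to the robot, and variables do not carry over. Pictures are saved under pics/ and viewed, and the job is handed in when it is done.

```bash
mkdir -p pics; ls; python3 - <<'E'
from workcell import env
import cv2,numpy as np,pickle
d={}
for n in("top","side"):
    f=env.grab_frame(n);d[n]=f
    cv2.imwrite(f"pics/{n}0.png",f["image"]);print(n,[np.round(f[k],4).tolist() for k in("fx","fy","cx","cy","origin","rotation")],[k for k in f])
pickle.dump(d,open("f0.pkl","wb"))
s=env.state();print(s);print(env.finger_overhang)
E
```

```text
pics
top [502.4517, 502.4517, 280.928, 215.3494, [0.1862, 0.0197, 1.386], [0.1755, -0.1688, -1.5648]] ['image', 'depth', 'fx', 'fy', 'cx', 'cy', 'origin', 'rotation']
side [384.825, 384.825, 275.5353, 214.8249, [0.3512, 0.8384, 1.0889], [0.086, -1.0226, -2.8557]] ['image', 'depth', 'fx', 'fy', 'cx', 'cy', 'origin', 'rotation']
{'t': 0.1, 'qpos': array([ 1.22781133,  0.4118028 , -0.01273664,  1.59696057,  0.00560441,
        1.13433001, -0.08223738]), 'joint_velocities': array([-0.00117097, -0.00339048,  0.00080918, -0.00174943, -0.00037667,
       -0.0006815 ,  0.00027169]), 'effort': array([ 2.43225892e-03, -6.01837420e+01,  6.84132110e-01, -3.00090301e+01,
        1.40340326e-02,  6.48522910e-03,  9.41469153e-06]), 'eef_pos': array([ 0.16944971, -0.60114992,  0.2525476 ]), 'orientation': array([-3.11056431e+00, -4.30095623e-01,  4.66855817e-04]), 'contact_force': array([ 0.20000369,  0.28520849, -0.18897827]), 'moment': array([-0.03684074, -0.05128599, -0.06329315]), 'grip_width': 0.08554005258348794}
0.022
```

View pics/top0.png

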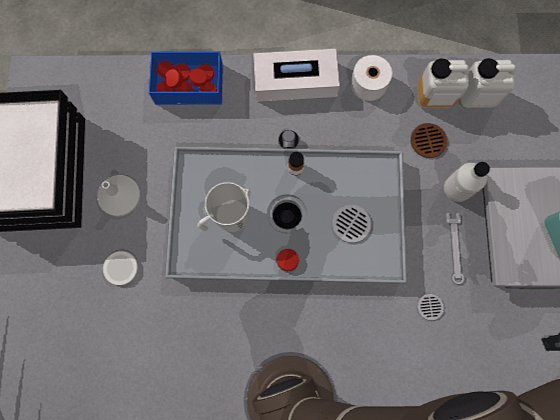

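View pics/side0.png

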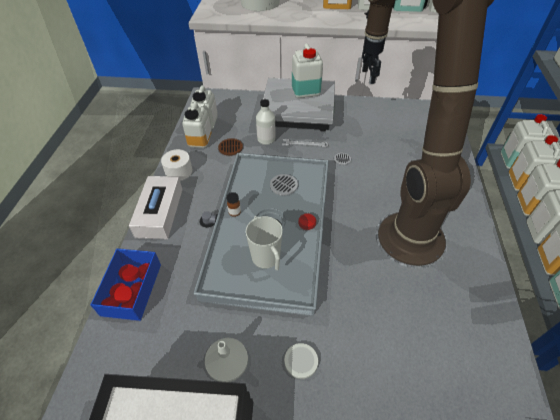

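Slotted discs in the top view: the grey one in the tray at (352,224), a brown one at (429,140), and a smaller grey one on the bench at (431,306). The one at (352,224) fits: it is steel, not brown, the larger of the greys, and in the tray beside the drain. Next I'll confirm it in a crop and measure.

```bash
cat > h.py <<'E'
import numpy as np,cv2
from scipy.spatial.transform import Rotation as R
def ray(f,u,v):
    d=np.array([(u-f["cx"])/f["fx"],-(v-f["cy"])/f["fy"],-1.])
    return R.from_rotvec(f["rotation"]).as_matrix()@d
def plane(f,u,v,z):
    d=ray(f,u,v);o=np.array(f["origin"]);return o+d*(z-o[2])/d[2]
def proj(f,p):
    c=R.from_rotvec(f["rotation"]).as_matrix().T@(np.array(p)-f["origin"])
    return f["cx"]-f["fx"]*c[0]/c[2], f["cy"]+f["fy"]*c[1]/c[2]
E
python3 - <<'E'
import pickle
from h import *
d=pickle.load(open("f0.pkl","rb"))
f=d["top"];im=f["image"]
cv2.imwrite("pics/crop0.png",cv2.resize(im[130:330,250:450],(800,800))[:600])
c=cv2.resize(im[140:320,245:455],None,fx=3.8,fy=3.3,interpolation=cv2.INTER_CUBIC);cv2.imwrite("pics/crop0.png",c)
c=cv2.resize(d["side"]["image"][150:270,220:360],None,fx=5,fy=5,interpolation=cv2.INTER_CUBIC);cv2.imwrite("pics/crops0.png",c)
for p in [(352,224),(287,215),(288,259),(429,140),(431,306)]: print(p,plane(f,*p,0.045).round(4))
for n,p in[("tl",(178,150)),("tr",(403,151)),("bl",(167,279)),("br",(404,281))]: print(n,plane(f,*p,0.055).round(4))
E
```

```text
(352, 224) [ 0.4607 -0.1681  0.045 ]
(287, 215) [0.486  0.0087 0.045 ]
(288, 259) [0.3651 0.0064 0.045 ]
(429, 140) [ 0.7026 -0.393   0.045 ]
(431, 306) [ 0.2407 -0.3685  0.045 ]
tl [0.6705 0.3132 0.055 ]
tr [ 0.6663 -0.3154  0.055 ]
bl [0.3109 0.3264 0.055 ]
br [ 0.3052 -0.2988  0.055 ]
```

View pics/crop0.png

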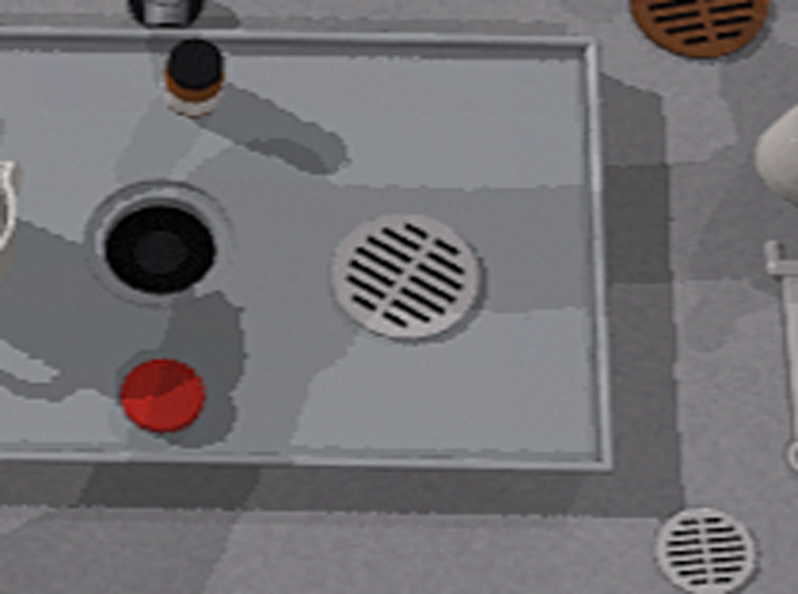

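View pics/crops0.png

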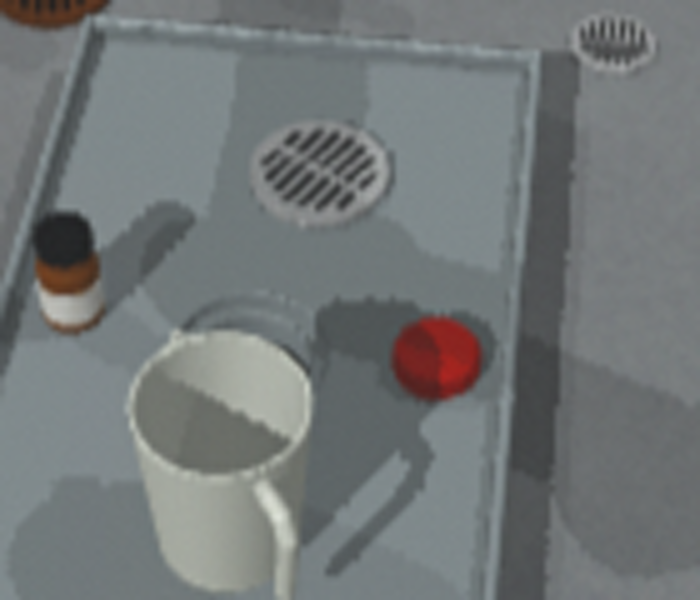

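The crop confirms the strainer: a large grey slotted disc lying flat in the tray. Next, precise fits in both views.

```bash
cat >> h.py <<'E'
def circ(pts):  # algebraic circle fit
    A=np.c_[2*pts,np.ones(len(pts))];s=np.linalg.lstsq(A,(pts**2).sum(1),rcond=None)[0]
    return s[:2],np.sqrt(s[2]+s[:2]@s[:2])
def blob(mask,u,v,rmax=60):
    n,l,st,c=cv2.connectedComponentsWithStats(mask.astype(np.uint8))
    ys,xs=np.nonzero(l>0)
    i=np.argmin((xs-u)**2+(ys-v)**2);k=l[ys[i],xs[i]]
    cs,_=cv2.findContours((l==k).astype(np.uint8),cv2.RETR_EXTERNAL,cv2.CHAIN_APPROX_NONE)
    return max(cs,key=len)[:,0,:].astype(float)
def fitdisc(f,mask,u,v,z):
    c=blob(mask,u,v); h=cv2.convexHull(c.astype(np.float32))[:,0]
    P=np.array([plane(f,a,b,z)[:2] for a,b in c])
    o,r=circ(P); return o,r,len(c),np.abs(np.linalg.norm(P-o,axis=1)-r).max()
E
python3 - <<'E'
import pickle
from h import *
d=pickle.load(open("f0.pkl","rb"))
for n,s,b in(("top",(352,224),(287,215)),("side",(284,184),(268,218))):
    f=d[n];hsv=cv2.cvtColor(f["image"],cv2.COLOR_BGR2HSV).astype(int)
    g=f["image"].astype(int)
    print(n,"disc rim px",g[s[1]-2:s[1]+3:2,s[0]-18:s[0]+19:3].tolist()[1])
    for th in(2,4,6,8): # steel: blue minus red small; tray bluish
        m=(g[...,0]-g[...,2]<th)&(g.max(2)>110)
        m=cv2.morphologyEx(m.astype(np.uint8),cv2.MORPH_CLOSE,np.ones((3,3)))
        print(th,fitdisc(f,m,*s,0.048))
    for t in(30,45,60):
        m=g.max(2)<t
        try: print("bore",t,fitdisc(f,m,*b,0.032))
        except Exception as e: print(e)
E
```

```text
top disc rim px [[143, 141, 146], [0, 0, 0], [155, 152, 157], [96, 94, 97], [4, 4, 2], [149, 147, 151], [97, 96, 100], [79, 78, 81], [162, 160, 164], [8, 9, 8], [133, 132, 136], [144, 143, 146], [128, 125, 129]]
2 (array([ 0.4626556 , -0.16525608]), np.float64(0.051385271305319065), 106, np.float64(0.002473263606244204))
4 (array([ 0.46556636, -0.13966667]), np.float64(0.061973365973943095), 162, np.float64(0.035824291474777906))
6 (array([0.58291364, 0.03756951]), np.float64(0.7111268276494155), 2877, np.float64(0.39622971020851083))
8 (array([0.58291206, 0.03757039]), np.float64(0.711125874372142), 2876, np.float64(0.3962301268598718))
bore 30 (array([0.48839235, 0.00971553]), np.float64(0.03661822781687945), 75, np.float64(0.0025927643655642083))
bore 45 (array([0.48835962, 0.00954588]), np.float64(0.037251796534461305), 76, np.float64(0.002362420068829807))
bore 60 (array([0.48865973, 0.0096994 ]), np.float64(0.03771756317211114), 78, np.float64(0.0026191688938514007))
side disc rim px [[123, 121, 112], [123, 120, 113], [136, 136, 133], [71, 70, 69], [61, 60, 59], [100, 99, 99], 
[... 178 characters left out ...]
185), 1, np.float64(0.0))
4 (array([ 0.46099693, -0.16122373]), np.float64(0.04875427963317481), 70, np.float64(0.008052992063442052))
6 (array([ 0.46038423, -0.16194949]), np.float64(0.05183553019592056), 67, np.float64(0.004356832618531002))
8 (array([ 0.46054071, -0.16204738]), np.float64(0.053258423357332614), 70, np.float64(0.005096885943320882))
bore 30 (array([ 0.18484258, -0.18478217]), np.float64(0.4917627198402945), 1, np.float64(1.1102230246251565e-16))
bore 45 (array([ 0.64308081, -0.0882555 ]), np.float64(0.020733289826931126), 29, np.float64(0.004582324122166945))
bore 60 (array([ 0.64313247, -0.08829553]), np.float64(0.022963813042562484), 31, np.float64(0.004800901855538275))
```

```bash
python3 - <<'E'
import pickle
from h import *
d=pickle.load(open("f0.pkl","rb"))
f=d["top"];D=f["depth"]
Rm=R.from_rotvec(f["rotation"]).as_matrix()
v,u=np.mgrid[:420,:560]
pc=np.stack([(u-f["cx"])/f["fx"],-(v-f["cy"])/f["fy"],-np.ones_like(D)],-1)*D[...,None]
W=pc@Rm.T+f["origin"]
print((W[215,262:312,2]*1000).round().astype(int).tolist())
print((W[224,328:378,2]*1000).round().astype(int).tolist())
g=f["image"]
c=cv2.resize(g[185:245,255:320],None,fx=9,fy=9,interpolation=cv2.INTER_NEAREST);cv2.imwrite("pics/drain0.png",c)
z=W[...,2]
m=(z<0.036)&(abs(W[...,0]-.488)<.08)&(abs(W[...,1]-.009)<.08)
if m.any():
  c=blob(m,287,215);P=np.array([plane(f,a,b,.04)[:2] for a,b in c]);print(circ(P),len(c))
E
```

```text
[38, 40, 40, 31, 35, 31, 30, 28, 31, 29, -3, 4, -8, 1, 7, 5, 2, 0, 5, 8, 5, 1, 7, 7, 8, 6, 6, 8, 5, 3, 2, -2, -2, 2, 5, 3, 5, 1, 4, 4, 31, 28, 32, 31, 30, 37, 36, 32, 40, 38]
[35, 40, 39, 36, 55, 48, 46, 45, 48, 47, 44, 45, 41, 45, 49, 50, 49, 41, 47, 46, 51, 48, 44, 48, 43, 44, 48, 46, 48, 53, 47, 50, 44, 51, 51, 46, 44, 46, 47, 47, 43, 47, 46, 39, 39, 38, 39, 35, 40, 38]
(array([0.49253571, 0.01025135]), np.float64(0.055481808175099)) 173
```

View pics/drain0.png

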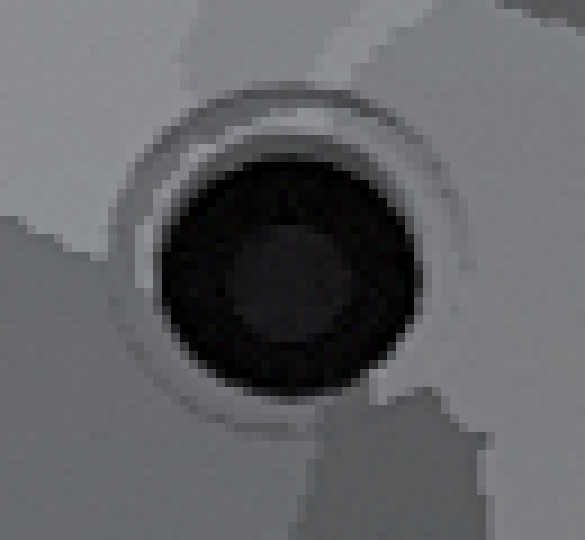

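```bash
cat >> h.py <<'E'
def down(d,sgn):  # tool x = sgn*d, z down
    x=np.array([d[0],d[1],0.])*sgn/np.hypot(*d);z=np.array([0,0,-1.]);y=np.cross(z,x)
    return R.from_matrix(np.c_[x,y,z]).as_rotvec()
E
python3 - <<'E'
import pickle
from h import *
from workcell import env
d=pickle.load(open("f0.pkl","rb"));f=d["top"]
print(plane(f,286.4,213.4,.04),plane(f,286.4,213.9,.032))
q=env.state()["qpos"]
S=np.array([.462,-.1645]);T=np.array([.490,.010]);dd=(T-S)/np.linalg.norm(T-S)
for s in(1,-1):
    o=down(dd,s);a=S-.08*dd
    for p in([*a,.24],[*a,.06],[*T,.06]):
        r=env.solve_ik(p,o);print(s,p,None if r is None else r.round(2))
s=None
E
```

```text
[0.49163094 0.01034238 0.04      ] [0.49203003 0.01029087 0.032     ]
1 [np.float64(0.4493254520925207), np.float64(-0.24348959320911212), 0.24] [ 0.79  0.27 -0.47  1.86  0.14  1.04  0.11]
1 [np.float64(0.4493254520925207), np.float64(-0.24348959320911212), 0.06] [ 0.74  0.52 -0.43  2.02  0.34  0.67 -0.07]
1 [np.float64(0.49), np.float64(0.01), 0.06] [ 0.35  0.53 -0.58  2.06  0.46  0.68 -0.7 ]
-1 [np.float64(0.4493254520925207), np.float64(-0.24348959320911212), 0.24] [-0.54  0.47  1.27  1.94 -0.5   1.11 -2.36]
-1 [np.float64(0.4493254520925207), np.float64(-0.24348959320911212), 0.06] [ 0.25  0.48  0.19  2.05 -0.15  0.62 -2.75]
-1 [np.float64(0.49), np.float64(0.01), 0.06] [ 0.77  0.86 -1.24  2.04  0.98  1.03  2.  ]
```

```bash
python3 - <<'E'
import pickle
from h import *
from workcell import env
S=np.array([.462,-.1645]);T=np.array([.491,.010]);dd=(T-S)/np.linalg.norm(T-S)
o=down(dd,1);m=S-.03*dd
env.reach([*m,.33],o)
env.gripper_to(.06,20)
f=env.grab_frame("wrist");cv2.imwrite("pics/w1.png",f["image"]);pickle.dump(f,open("w1.pkl","wb"))
s=env.state();print(s["t"],s["eef_pos"],s["contact_force"],s["grip_width"]);print(f["origin"],f["rotation"],f["fx"])
print(proj(f,[*S,.048]),proj(f,[*T,.04]))
E
```

```text
2.3583 [ 0.45704227 -0.19424789  0.32993279] [-0.32706648  0.13502932 -0.66737682] 0.06045292462147108
[ 0.46881003 -0.11989485  0.45092197] [-0.29997674  0.02516866 -0.16531848] 292.02072429201104
(np.float64(278.3937127751688), np.float64(151.83415768141816)) (np.float64(278.1830494380257), np.float64(3.208417682794021))
```

View pics/w1.png

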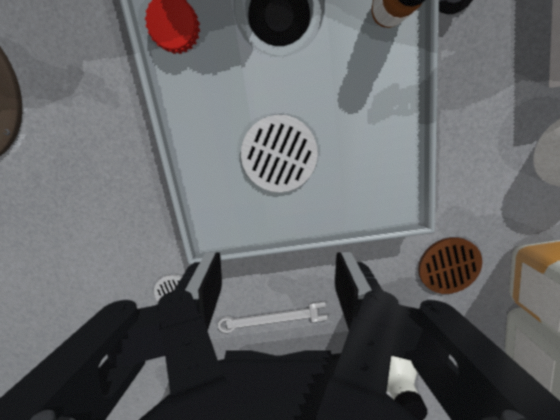

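```bash
python3 - <<'E'
import pickle
from h import *
f=pickle.load(open("w1.pkl","rb"));g=f["image"].astype(int)
print((g[...,0]-g[...,2])[153,232:326:2].tolist());
for th in(6,10,14):
    m=((g[...,0]-g[...,2]<th)&(g.max(2)>120)&(np.hypot(*(np.mgrid[:420,:560]-np.array([153,279])[:,None,None]))<50)).astype(np.uint8)
    m=cv2.morphologyEx(m,cv2.MORPH_CLOSE,np.ones((5,5)));print(fitdisc(f,m,279,153,.048))
for t in(40,60):
    c=blob(g.max(2)<t,279,15);c=c[c[:,1]>2];P=np.array([plane(f,*a,.032)[:2] for a in c]);print("bore",circ(P))
pts=[(234,10),(324,10),(240,33),(319,33),(279,55),(258,51),(300,51)]
print(circ(np.array([plane(f,*a,.04)[:2] for a in pts])))
cv2.imwrite("pics/w1c.png",cv2.resize(f["image"][0:70,225:335],None,fx=7,fy=7,interpolation=cv2.INTER_NEAREST))
E
```

```text
[12, 12, 11, 10, 6, 2, 2, 2, 2, 1, 1, 3, 2, 3, 1, 2, 2, 2, 2, 2, 4, 3, 2, 3, 1, 2, 3, 3, 1, 0, 1, 3, 1, 0, 1, 3, 3, 1, 1, 2, 2, 3, 3, 9, 10, 12, 11]
(array([ 0.46181036, -0.16853437]), np.float64(0.05181593699227472), 222, np.float64(0.0014360405743420387))
(array([ 0.46047898, -0.16944639]), np.float64(0.0554734433274468), 266, np.float64(0.005313841942349601))
(array([ 0.46200537, -0.16947268]), np.float64(0.0672781270543931), 280, np.float64(0.0010284108765865468))
bore (array([0.49072785, 0.00432431]), np.float64(0.037880353490384225))
bore (array([0.49089854, 0.00486802]), np.float64(0.038864422210683744))
(array([0.49180858, 0.00716819]), np.float64(0.055707961044644184))
```

View pics/w1c.png

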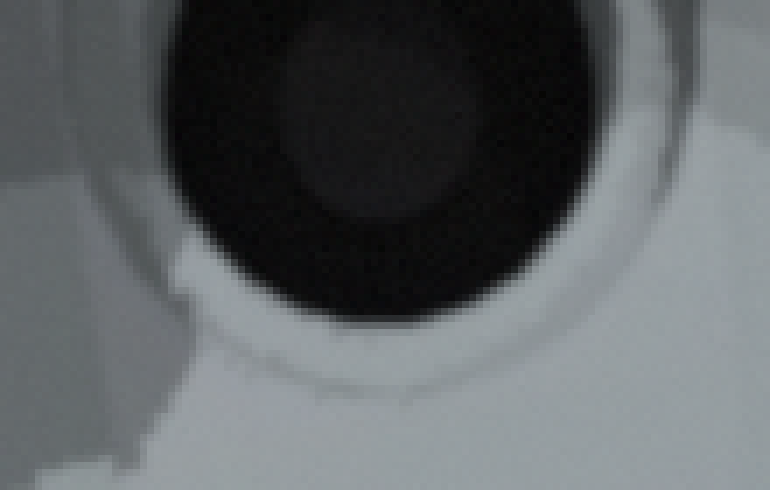

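```bash
python3 - <<'E'
from h import *
from workcell import env
S=np.array([.462,-.167]);T=np.array([.491,.009]);dd=(T-S)/np.linalg.norm(T-S)
o=down(dd,1);a=S-.088*dd
env.reach([*a,.12],o)
env.move_linear([*a,.070],o,feed=.1)
b=env.state()["contact_force"][2];print(b)
z=.070
while z>.046:
    z-=.0015;env.move_linear([*a,z],o,feed=.03)
    s=env.state();F=s["contact_force"][2]-b;print(round(z,4),s["eef_pos"][2].round(4),F.round(2))
    if F>2.5: break
zc=s["eef_pos"][2]
env.move_linear([*a,zc+.0025],o,feed=.03)
f=env.grab_frame("wrist");cv2.imwrite("pics/w2.png",f["image"])
s=env.state();print(s["t"],s["eef_pos"],s["contact_force"])
E
```

```text
0.14366922234664278
0.0685 0.069 -0.65
0.067 0.067 -0.09
0.0655 0.0654 0.1
0.064 0.0639 0.86
0.0625 0.0624 -0.26
0.061 0.0609 -0.05
0.0595 0.0594 -0.03
0.058 0.0579 -1.01
0.0565 0.057 6.9
6.4333 [ 0.44774375 -0.25387468  0.05954043] [ 0.741016   -0.56848344  0.19253415]
```

View pics/w2.png

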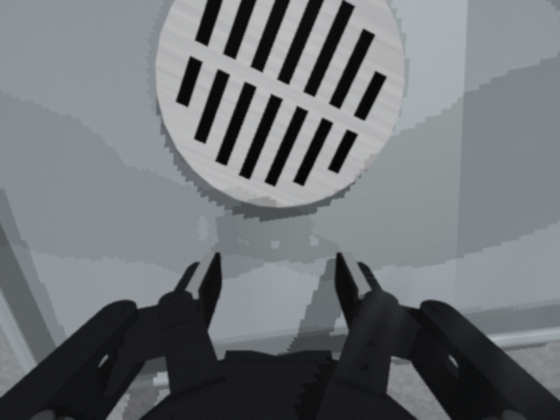

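```bash
python3 - <<'E'
from h import *
from workcell import env
import pickle
S=np.array([.462,-.167]);T=np.array([.491,.009]);dd=(T-S)/np.linalg.norm(T-S)
o=down(dd,1);z=.0595
p=T-(.054+.062)*dd
env.move_linear([*p,z],o,feed=.06)
s=env.state();print(s["t"],s["eef_pos"],s["contact_force"])
d={n:env.grab_frame(n) for n in("wrist","top")}
pickle.dump(d,open("f3.pkl","wb"))
cv2.imwrite("pics/w3.png",d["wrist"]["image"])
cv2.imwrite("pics/t3.png",cv2.resize(d["top"]["image"][150:290,240:420],None,fx=4,fy=4))
E
```

```text
9.0917 [ 0.47207962 -0.10559647  0.05946878] [ 1.08994264 -1.74478177 -0.24929494]
```

View pics/w3.png

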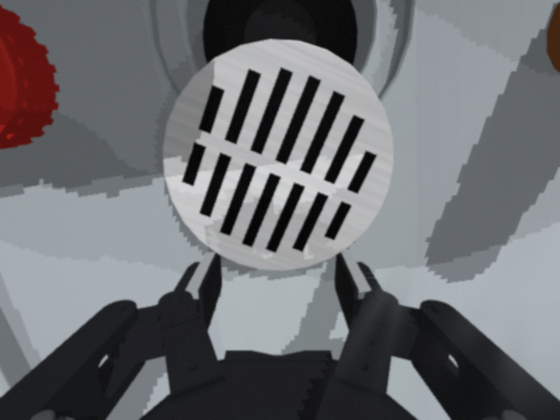

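View pics/t3.png

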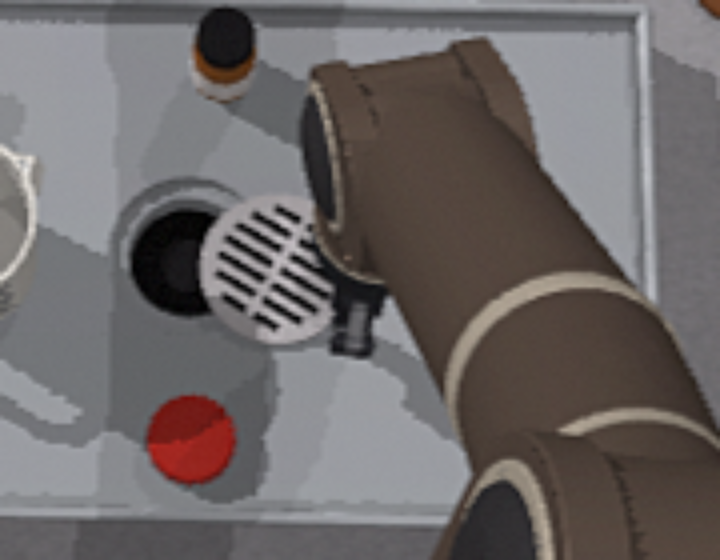

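```bash
python3 - <<'E'
from h import *
import pickle
f=pickle.load(open("f3.pkl","rb"))["wrist"];g=f["image"]
print("disc",plane(f,278,153,.048))
m=(g.max(2)<45)
for r in(5,15,25,35): 
    xs=np.nonzero(m[r,190:370])[0]+190;print(r,xs.min(),xs.max(), plane(f,xs.min(),r,.032)[:2],plane(f,xs.max(),r,.032)[:2])
print("rec",plane(f,148,5,.04),plane(f,413,5,.04))
for p in([.491,.009,.04],[.4915,.007,.032]):print(proj(f,p))
cv2.imwrite("pics/w3c.png",cv2.resize(g[0:110,130:430],None,fx=2.6,fy=2.6,interpolation=cv2.INTER_CUBIC))
E
```

```text
disc [ 0.48131432 -0.04629134  0.048     ]
5 208 352 [0.46129636 0.02019219] [0.52351931 0.00983239]
15 205 354 [0.45909724 0.01669894] [0.52404836 0.0058849 ]
25 204 356 [0.45773857 0.01299709] [0.52458683 0.00186719]
35 203 356 [0.45635551 0.0092288 ] [ 0.52424748 -0.00207489]
rec [0.43797801 0.02151144 0.04      ] [0.54631632 0.00347367 0.04      ]
(np.float64(279.1424666527105), np.float64(15.087092824217507))
(np.float64(280.90296031628037), np.float64(25.947925987877824))
```

View pics/w3c.png

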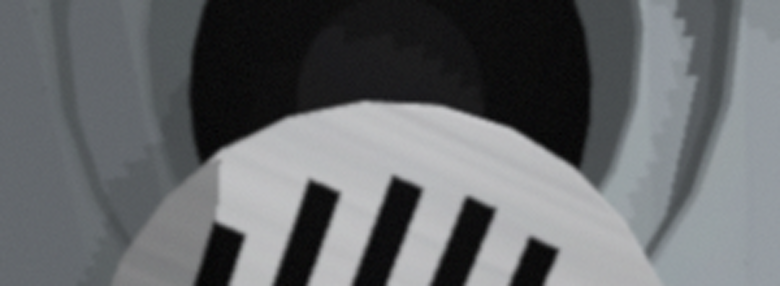

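```bash
python3 - <<'E'
from h import *
from workcell import env
import pickle
S=np.array([.462,-.167]);T0=np.array([.491,.009]);dd=(T0-S)/np.linalg.norm(T0-S)
T=np.array([.4922,.0108]);o=down(dd,1);z=.0595
for k in(.030,.012,.006,.003,.001):
    env.move_linear([*(T-(.060+k)*dd),z],o,feed=.03 if k>.005 else .02)
    s=env.state();print(k,s["t"],s["eef_pos"].round(4),s["contact_force"].round(1))
    if k<.013: pass
    if np.linalg.norm(s["contact_force"][:2])>20: break
d={n:env.grab_frame(n) for n in("wrist","side")}
pickle.dump(d,open("f4.pkl","wb"))
cv2.imwrite("pics/w4.png",d["wrist"]["image"])
E
```

```text
0.03 10.275 [ 0.4776 -0.0779  0.0595] [-0.4  0.2  0.1]
0.012 11.025 [ 0.4806 -0.0599  0.0595] [ 0.1 -0.  -1.1]
0.006 11.375 [ 0.4815 -0.0539  0.0595] [-0.4  0.3 -1.3]
0.003 11.675 [ 0.482  -0.0512  0.0595] [-0.6  0.6 -0.2]
0.001 11.925 [ 0.4823 -0.0493  0.0595] [ 0.5 -0.7 -0. ]
```

View pics/w4.png

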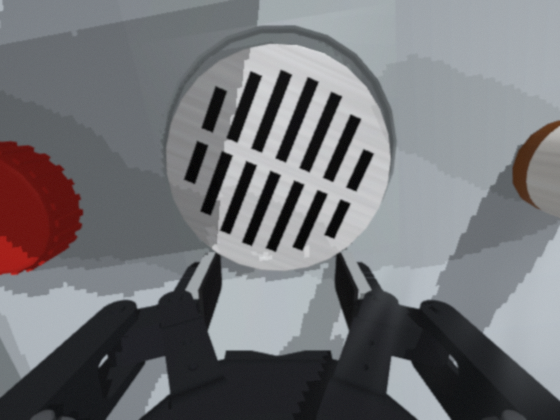

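The disc is over the recess with its trailing edge still up: there is a gap at the leading edge (v 27–44), and left and right are centred within about 1 px. I'll keep pushing in small steps.

```bash
python3 - <<'E'
from h import *
from workcell import env
import pickle
S=np.array([.462,-.167]);T0=np.array([.491,.009]);dd=(T0-S)/np.linalg.norm(T0-S)
T=np.array([.4925,.0108]);o=down(dd,1);z=.0595
for k in(.001,.003,.005):
    env.move_linear([*(T-(.060-k)*dd),z],o,feed=.02)
    s=env.state();print(k,s["t"],s["eef_pos"].round(4),s["contact_force"].round(1))
    if np.linalg.norm(s["contact_force"][:2])>15: break
f=env.grab_frame("wrist")
cv2.imwrite("pics/w5.png",f["image"])
E
```

```text
0.001 12.275 [ 0.483  -0.0472  0.0595] [ 0.5 -0.6 -0.3]
0.003 12.525 [ 0.4833 -0.0452  0.0595] [-0.3 -1.2 -0.3]
0.005 12.775 [ 0.4836 -0.0433  0.0595] [-0.6 -0.6  0.1]
```

View pics/w5.png

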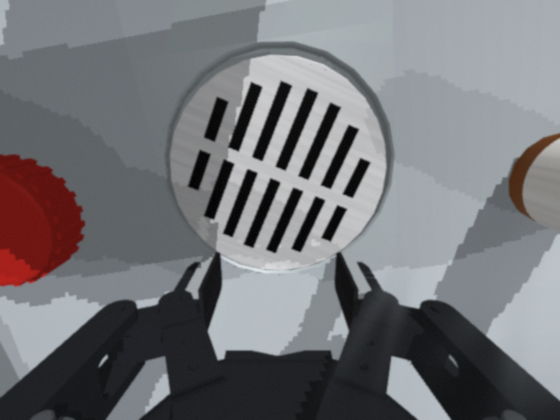

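It looks dropped in: the disc appears smaller (u 170–387) with the ring visible all round. I'll withdraw straight up, then check.

```bash
python3 - <<'E'
from h import *
from workcell import env
import pickle
s=env.state();p=s["eef_pos"]
S=np.array([.462,-.167]);T0=np.array([.491,.009]);dd=(T0-S)/np.linalg.norm(T0-S);o=down(dd,1)
q=p.copy();q[:2]-=.03*dd;q[2]+=.004
env.move_linear(q,o,feed=.08)
q[2]=.22;env.move_linear(q,o,feed=.15)
q[2]=.26;q[:2]-=.04*dd;env.move_linear(q,o,feed=.15)
d={n:env.grab_frame(n) for n in("wrist","side","top")}
pickle.dump(d,open("f6.pkl","wb"))
print(env.state()["t"],env.state()["eef_pos"])
w=d["wrist"];u,v=map(int,proj(w,[.492,.010,.04]));print(u,v)
y0,x0=max(0,v-75),max(0,u-90)
cv2.imwrite("pics/w6.png",cv2.resize(w["image"][y0:y0+150,x0:x0+180],None,fx=4,fy=4,interpolation=cv2.INTER_CUBIC));print(x0,y0)
cv2.imwrite("pics/s6.png",d["side"]["image"])
f=w;D=f["depth"];vv,uu=np.mgrid[:420,:560]
pc=np.stack([(uu-f["cx"])/f["fx"],-(vv-f["cy"])/f["fy"],-np.ones_like(D)],-1)*D[...,None]
W=pc@R.from_rotvec(f["rotation"]).as_matrix().T+f["origin"]
r=W[...,:2]-np.array([.492,.010]);rr=np.hypot(r[...,0],r[...,1])
for n,m in(("disc",(rr<.045)),("ring",(rr>.062)&(rr<.075))):
    m=m&(D>0);A=np.c_[r[m],np.ones(m.sum())];zz=W[...,2][m]
    k=abs(zz-np.median(zz))<.008;print(n,np.median(zz).round(4),np.linalg.lstsq(A[k],zz[k],rcond=None)[0].round(4))
E
```

```text
15.2167 [ 0.47185584 -0.11147829  0.25907481]
278 69
188 0
disc 0.0405 [-0.0007 -0.0016  0.0405]
ring 0.0403 [-0.      0.0003  0.0403]
```

View pics/w6.png

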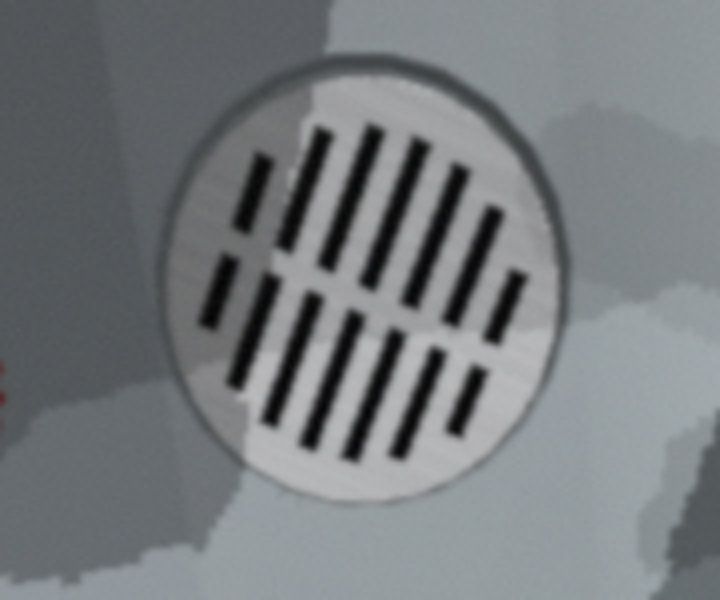

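View pics/s6.png

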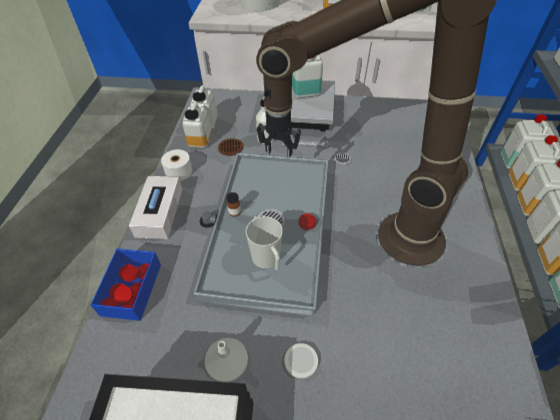

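```bash
python3 - <<'E'
from workcell import env
env.close_job()
E
```

```text
the job is handed in; nothing more can be done
```

The strainer is in the drain's recess, flat and flush, and I have handed the job in. I set the fingers 60 mm apart behind the grey slotted disc and slid it along the tray floor until it dropped in. I then backed off and raised the hand clear.

- **Flush and flat:** in the wrist depth image the disc's top is at 40.5 mm and the surrounding floor at 40.3 mm. The disc's tilt is about 0.1°.
- **Centred:** the last wrist picture shows the recess rim all round the disc. The disc sits towards the near side (the side it was pushed from). I did not measure the final offset, but the recess clearance limits it to 2.5 mm, within the 3 mm allowed.
- **Forces and time:** the highest force I read was about 7 N, in a brief touch on the floor to find the height. Horizontal force in the push readings was about 2 N or less. The clock read about 15 s at the last check.
- **Other items:** in the side view the jug, sample jar, screw cap, funnel and lid look unmoved. The arm hides part of the bottle and wrench there, and I did not check those two in the last top picture.

No check failed. Two disagreed a little:
- **Drain position:** the first estimates differed by up to about 6 mm along the push and 1–2 mm sideways. I corrected this by looking again part-way.
- **Push distance:** the disc sat about 6 mm farther ahead of the fingers than I expected, so I finished in small steps.

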